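Clip the pull handle onto a hot dryer slide and draw it out

TASK

The dryer's sample slide is hot, so draw it out with the orange pull handle: press the blue sprung gate of its snap hook sideways against the right-hand leg of the slide's steel eye until the leg is inside the hook and the gate has sprung shut, then pull the slide out until it stops. Leave the handle lying clipped on, with the slide fully out. Work gently (while the gate is pressed in, never push the hook against the eye with more than 12 N, and never load it with more than 25 N at all), keep the gripper itself off the dryer and its slide, and leave the other things on the bench where they are.

Things in the scene. Friction and masses are not known exactly. Their poses are not given: they have to be found in the camera images.
- dryer: Low white bench dryer (fixed; 220 deep, 340 wide, 115 mm high) with a flat aluminium guide bed in front, 250 long, 160 wide, top 20 mm above the bench. Origin: middle of the dryer's front face at bench level; x points into the dryer, away from the bed; y left when looking into it. The bed runs from x = -250 to 0 mm. The slide lies flush in the bed.
- slide (a joint): How far the slide is drawn out along the dryer's -x, m: 0 = in, 0.060 = fully out against its stop. It starts at 0 to 0.015. It drags with about 4 N and stays where it is left. Its plate is flush with the bed.
- eye_base: Dark cross strip on the slide that carries the eye (the eye goes with it), flush with the bed. Origin: nominal middle of the eye's foot, between its two legs, at the bed's top; axes as the dryer's. True in x; the eye itself may stand up to 12 mm off in y.
- eye_leg (a point): NOMINAL axis of the right-hand (dryer -y) leg of the slide's eye, 18 mm above the bed; moves with the slide; axes as the dryer's. The eye is a steel staple: 2 upright legs 8 mm thick, axes 38 mm apart in y, top bar 54 mm above the bed. Bolted in a slot, the whole eye really stands up to 12 mm left or right (dryer y) of this reading, rigidly: find the leg by touch. In x the reading is true.
- hook: Orange pull handle with steel snap hook, loose, flat on the bench, 0.25 kg. Origin: centre of the handle's underside; z up, x towards the hook. Handle 70 (x) by 24 (y) by 36 mm high; grip it across y near x = 10, 26 mm up. Hook: a flat rectangular ring 14 mm thick centred 18 mm up, x = 35 to 108, y = -20 to 20 mm; its +y side is the gate (x = 47 to 81) and a fixed nose (x = 84 to 100).
- ring_end (a point): Point in the hook's ring where a clipped and pulled leg sits: x = 96, y = 0, 18 mm above the hook's underside. The inside of the ring runs from x = 45 to 100 mm and y = -12 to +13 mm (nose 6 mm thick, y = 13 to 19). Axes as the hook's.
- gate (a joint): Blue sprung gate, 34 by 6 mm, outer face y = 19 mm of the hook, hinge x = 47, y = 16. 0 shut, grows pressed inward (-y), hard stop 0.60 rad. Pressed on the eye's leg at hook x = 74 it yields at about 3 N, rising to 6 N; 14 mm after first touch the leg clears the nose and the hook can be pulled back (its -x) 22 mm so the leg enters the ring's end and the gate snaps shut; at 17 mm it is hard.
- plain_hook: Grey handle of the same size with a thin plain open hook and no gate: not to be used. Origin: centre of the handle's underside.
- beaker: Glass beaker, 70 mm diameter, 90 high; origin under its centre.
- wash_bottle: White plastic bottle with blue cap, 64 mm diameter, 160 high; origin under its centre.
- jar: Amber jar with black lid, 70 mm diameter, 80 high; origin under its centre.
- dish: Shallow white dish, 90 mm diameter, 20 high; origin under its centre.
- spatula: Lab spatula, 180 mm long, lying flat; origin under its middle.
- weight: Brass knob weight, 40 mm diameter, 55 high; origin under its centre.

How it is judged (in metres and radians):
On the way, in this order (a step that is already met when the one before it is completed fails the run):
1. the gate is pressed in against the eye (value of joint gate above 0.35 rad and contact force between hook and eye_base above 0.5 N), for 0.02 s.
2. the right-hand leg of the eye is inside the snap hook's end and the gate is shut behind it (x of eye_leg in the frame of hook between 0.083 and 0.103 m and y of eye_leg in the frame of hook between -0.0205 and 0.0215 m and z of eye_leg in the frame of hook between -0.01 and 0.045 m and value of joint gate below 0.07 rad), for 0.1 s.
3. the slide is drawn out by the clipped handle (x of eye_leg in the frame of hook between 0.083 and 0.103 m and value of joint slide above 0.053 m), for 0.1 s.
At the end, for the whole second after the job is handed in: The right-hand leg lies inside the ring's end (nominal leg reading 83 to 103 mm ahead of the hook's origin, within 21 mm of the ring's middle), gate shut (under 0.07 rad), slide out at least 53 of its 60 mm, handle lying flat (within 0.2 rad) and still on the bed, let go (all of step 3 and y of eye_leg in the frame of hook between -0.0205 and 0.0215 m and z of eye_leg in the frame of hook between -0.01 and 0.045 m and value of joint gate below 0.07 rad and angle between hook's own z axis and vertical below 0.2 rad and linear speed of hook below 0.02 m/s); the robot touches nothing.
It fails at once if the snap hook and the eye press on each other with more than 12 N while the gate is pressed in (beyond 0.2 rad) (contact force between hook and eye_base above 12 N and value of joint gate above 0.2 rad).
It fails at once if the snap hook and the eye press on each other with more than 25 N (contact force between hook and eye_base above 25 N).
It fails at once if the gripper or arm touches the hot dryer or its slide (over 2 N) (contact force between any of the fingers, the arm and dryer above 2 N).
It fails at once if another thing on the bench is shifted by more than 20 mm (distance of any of plain_hook, beaker, wash_bottle, jar, dish, spatula, weight from where it was at the start of the episode above 0.02 m).
It also fails if it takes over 51 s, if anything falls off the work surface, if the arm or the gripper's body presses on something with over 40 N, if the wrist force passes 120 N, or if a joint passes its speed limit or range.

ROBOT

A 6-joint arm with a two-finger parallel gripper is mounted at the origin on the work surface. World frame = base frame: x ahead of the robot, y to its left, z up, the work surface at z = 0. Lengths are in mm, angles in rad, forces in N, time in s.
With the tool pointing down it reaches from about 350 to 950 mm from the base axis. Payload 17.4 kg.
Tool frame: the origin (TCP) lies midway between the tips of the shut fingers; the grasp point (between the pads) lies r.pinch_z behind it (r.pinch_z is the distance from the TCP to the grasp point, in mm); x points along the fingers, y is the direction in which the jaws open and shut, and the axes are right-handed (so a half turn about x gives the same grasp; the last joint's range is limited). The gripper opens to 93 mm and grips with 3 to 60 N. Pads are 15 mm wide; open, the fingers measure 128 mm over their backs; the gripper's body (75 mm by 188 mm) begins 65 mm behind the grasp point.
Start: joints at [1.202, 0.116, 1.442, -0, 1.584, -0.038], TCP at [219.248, 638.406, 218.646] pointing down, gripper open.
Joint ranges: [-2.83, 2.83], [-0.83, 2.19], [0.07, 2.5], [-1.14, 4.28], [0.01, 3], [-2.97, 2.97]. Speed limits (rad/s): [1.89, 1.89, 2.22, 3.14, 3.14, 3.14].

INTERFACE

Orientations are given as a rotation vector (axis times angle).
In Python, from cell import r, optics gives the robot as it stands.
- The arm moves only by the tool move_arm, never from a script. Its argument "targets" is a list of rows, each a list of 7 numbers: the opening, from 0 (shut) to 1 (fully open), then the shift along the tool's x, y, z in cm, then the turn, a rotation vector about the tool's x, y, z in units of 5 degrees (1.0 is 5 degrees). A call has 1 to 20 rows; each row shifts and turns the commanded pose from where the row before left it, along the tool's axes as they then stand; what a row does not reach is not made up. A row lasts 1/12 s, in which the tool goes at most 41.7 mm and 7.16 degrees, less where a joint would pass 70% of its speed; a pose out of reach is approached as far as the arm can. A call is refused whole if a number of a shift passes 4.17 or a number of a turn 1, either way. A call with a gripper value outside its range is refused whole. The fingers move at their own pace and stop on an object; the grip force is fixed at half the most. Time passes only in rows, so rows that do not move let the fingers close. It gives the time, the measured TCP pose, the force and the opening at its end, in the units of the state.
- r.read_state(): the state, without advancing time (a new reading comes with each control period).
- optics.read_camera(name): name is "scene" or "top" or "wrist"; returns a dict with "pixels" (400x640x3 uint8, blue, green, red), "K" (3x3 intrinsics, pixels), "origin" and "attitude" of the camera in the world; the wrist camera has in their place "tool_from_camera" (4x4, takes a point from camera to tool coordinates, whose origin is the TCP and whose axes are the tool frame's). Camera axes: x right, y up, looking along -z (the intrinsics and any distortion apply to the point x, -y, -z); pixel columns grow to the right and rows downward; lengths in mm; the calibration is good to about 2 mm. A picture is of the moment at which its call begins: read the wrist's pose just before it. There is no depth.
- r.sign_off(): hands the job in, once; it reports no verdict.
The state is a dict: "t": time; "joint_pos": joint angles; "dq": joint speeds; "tau": joint torques, N m; "position": TCP position; "tcp_rot": TCP orientation; "force": force on the tool from outside, world axes, zero at the start; "ft_torque": the same for the moment, N m; "opening": opening from 0.0 (shut) to 1.0 (fully open).
Only numpy, scipy, OpenCV 4.12 (cv2) and the standard library are available. Lean on these libraries where they do the work, as an engineer would, in place of code of your own. Each camera call takes 0.05 s, during which the arm holds its last target.

## Working session

There is one attempt and no reset: what is moved stays moved. The work goes in short steps, Python scripts to look and compute and a tool call to move; the robot and the scene stay as the last step left them, time stands still between calls to the robot, and variables do not carry over. Pictures are saved under pics/ and viewed, and the job is handed in when it is done.

Besides the shell and the picture viewer there is one more tool, called after ">>>" by a JSON object that holds its "op" and its "data". move_arm: Moves the arm, as the interface text tells. Its arguments: {"type":"object","properties":{"targets":{"type":"array"}},"required":["targets"]}

```bash
ls; mkdir -p pics
python3 - <<'E'
from cell import r, optics
import cv2
s=r.read_state()
for k,v in s.items(): print(k,v)
print(r.pinch_z)
for n in ("scene","top","wrist"):
    d=optics.read_camera(n); cv2.imwrite(f"pics/{n}0.png",d["pixels"])
    print(n,{k:v for k,v in d.items() if k!="pixels"})
E
```

```text
pics
t 0.0
joint_pos [ 1.20219945e+00  1.16454529e-01  1.44228595e+00  2.39073121e-05
  1.58395990e+00 -3.78067182e-02]
dq [-0.0005367   0.00016946  0.0002944   0.00034241 -0.00010257 -0.00064763]
tau [-1.65318994e-03 -7.21233273e+01 -6.22627258e+01  7.77453929e-02
  2.35150277e-02 -9.90870217e-05]
position [219.16618175 638.21384224 217.91353834]
tcp_rot [ 0.25874482  1.55541096 -0.26044786]
force [1.00671656 0.76597743 0.43488601]
ft_torque [-0.00932307 -0.0021016  -0.01021657]
opening 1.0029167353868949
18.8
scene {'K': array([[397.65140614,   0.        , 320.23815921],
       [  0.        , 397.65140614, 204.4598656 ],
       [  0.        ,   0.        ,   1.        ]]), 'origin': array([1573.70968163,  233.15416706,  909.50529033]), 'attitude': array([0.62066539, 0.7750098 , 1.66110511])}
top {'K': array([[370.09208111,   0.        , 321.1347848 ],
       [  0.        , 370.09208111, 197.99502095],
       [  0.        ,   0.        ,   1.        ]]), 'origin': array([ 330.11894195,  -20.35589989, 1122.12169237]), 'attitude': array([ 0.17052302, -0.140133  , -1.58043257])}
wrist {'K': array([[346.49329987,   0.        , 319.6538026 ],
       [  0.        , 346.49329987, 196.28161669],
       [  0.        ,   0.        ,   1.        ]]), 'tool_from_camera': array([[ 1.05752086e-03,  2.66427802e-01, -9.63854298e-01,
        -1.65087799e+02],
       [ 9.99999419e-01, -8.19945008e-05,  1.07451368e-03,
        -4.30397387e-01],
       [ 2.07249567e-04, -9.63854875e-01, -2.66427734e-01,
        -7.50352821e+01],
       [ 0.00000000e+00,  0.00000000e+00,  0.00000000e+00,
         1.00000000e+00]])}
```

View pics/scene0.png

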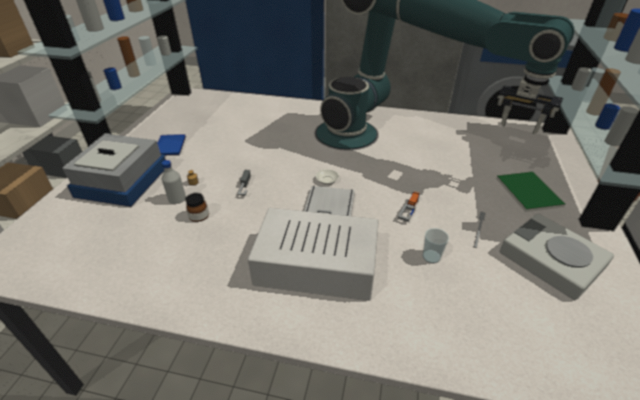

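View pics/top0.png

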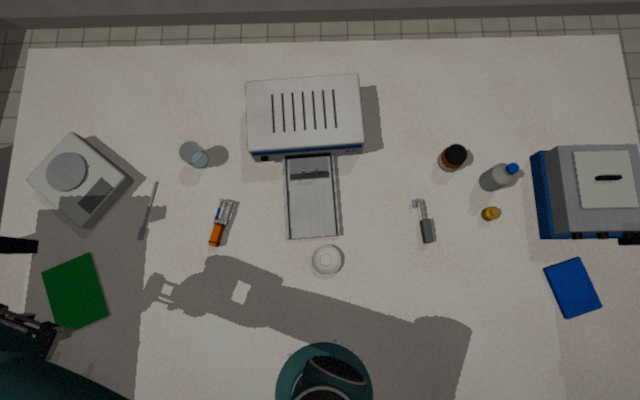

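View pics/wrist0.png

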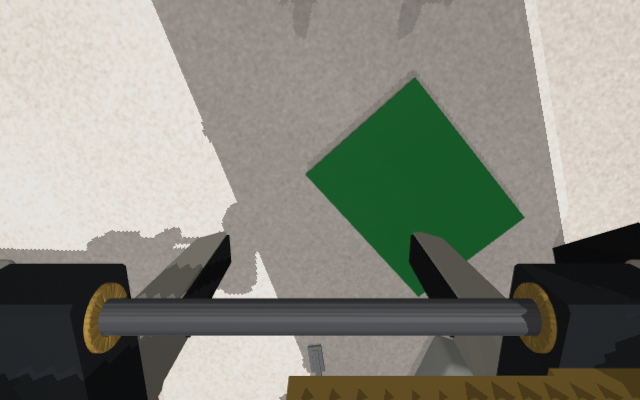

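The top view shows the orange handle at about (217,235) with its hook pointing up at (227,208), the bed at (313,195) with the eye near (310,174), and the grey plain hook at (425,225). I'll enlarge both views and write the ray helpers.

```bash
cat > h.py <<'E'
from cell import r, optics
import cv2, numpy as np
from scipy.spatial.transform import Rotation as R
def cam(n):
    s=r.read_state(); d=optics.read_camera(n)
    if n=="wrist":
        T=np.eye(4);T[:3,:3]=R.from_rotvec(s["tcp_rot"]).as_matrix();T[:3,3]=s["position"]
        C=T@d["tool_from_camera"]
    else:
        C=np.eye(4);C[:3,:3]=R.from_rotvec(d["attitude"]).as_matrix();C[:3,3]=d["origin"]
    return d["pixels"],d["K"],C
def ray(K,C,p,z):
    p=np.atleast_2d(np.array(p,float))
    v=np.c_[(p[:,0]-K[0,2])/K[0,0],-(p[:,1]-K[1,2])/K[1,1],-np.ones(len(p))]@C[:3,:3].T
    o=C[:3,3]; return o+v*((z-o[2])/v[:,2])[:,None]
def proj(K,C,P):
    P=np.atleast_2d(np.array(P,float)); q=(P-C[:3,3])@C[:3,:3]
    return np.c_[K[0,2]+K[0,0]*q[:,0]/-q[:,2],K[1,2]+K[1,1]*-q[:,1]/-q[:,2]]
def crop(im,x0,y0,x1,y1,f,name):
    cv2.imwrite(name,cv2.resize(im[y0:y1,x0:x1],None,fx=f,fy=f,interpolation=cv2.INTER_CUBIC))
def state():
    s=r.read_state(); m=R.from_rotvec(s["tcp_rot"]).as_matrix()
    print("t",round(s["t"],2),"pos",s["position"].round(1),"F",np.round(s["force"],1),"op",round(s["opening"],3)); print(m.round(4))
    return s,m
E
python3 - <<'E'
from h import *
im,K,C=cam("top")
print(C.round(3))
crop(im,190,180,250,255,8,"pics/t_hook.png"); crop(im,270,145,360,245,6,"pics/t_bed.png")
hsv=cv2.cvtColor(im,cv2.COLOR_BGR2HSV)
m=cv2.inRange(hsv,(3,150,80),(20,255,255)); n,l,st,ce=cv2.connectedComponentsWithStats(m)
for i in range(1,n):
    if st[i,4]>20:
        pts=np.argwhere(l==i)[:,::-1].astype(np.float32); print(st[i],ce[i],cv2.minAreaRect(pts))
        print(ray(K,C,cv2.boxPoints(cv2.minAreaRect(pts)),36).round(1))
E
```

```text
[[-1.300000e-02  9.800000e-01 -1.960000e-01  3.301190e+02]
 [-1.000000e+00 -1.700000e-02 -1.800000e-02 -2.035600e+01]
 [-2.100000e-02  1.960000e-01  9.800000e-01  1.122122e+03]
 [ 0.000000e+00  0.000000e+00  0.000000e+00  1.000000e+00]]
[485 207  14  13 110] [491.29090909 212.77272727] ((491.25006103515625, 212.75003051757812), (12.727920532226562, 12.020814895629883), 45.0)
[[ 495.7 -475.2   36. ]
 [ 520.7 -502.6   36. ]
 [ 493.4 -526.    36. ]
 [ 468.7 -498.7   36. ]]
[209 224  13  22 152] [214.92105263 234.40789474] ((214.87158203125, 234.76148986816406), (7.27947998046875, 21.263744354248047), 16.699243545532227)
[[415.7 332.7  36. ]
 [475.7 317.2  36. ]
 [469.1 296.1  36. ]
 [409.3 311.8  36. ]]
```

View pics/t_hook.png

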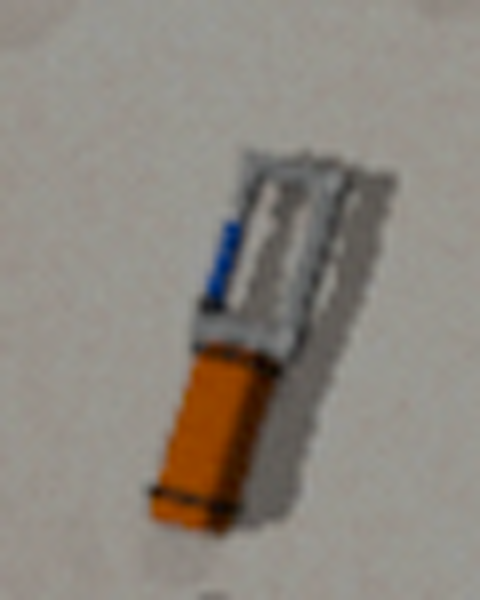

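View pics/t_bed.png

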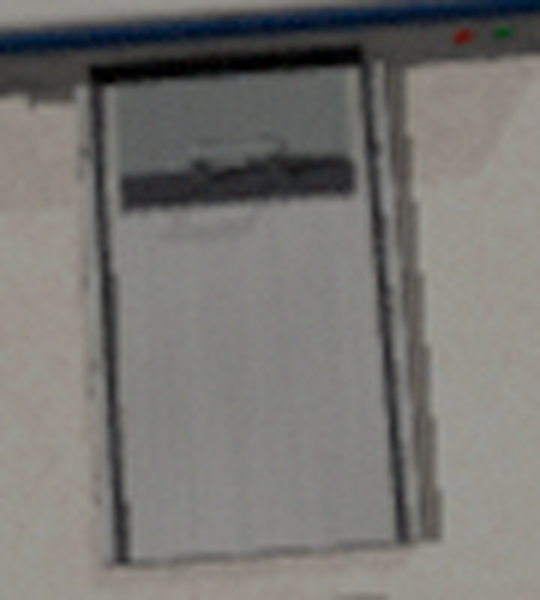

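Run:
```python
from h import *
s,m=state()
im,K,C=cam("top")
o=np.array([190,180]);b=np.array([270,145])
q=lambda x,y:o+np.array([x,y])/8; g=lambda x,y:b+np.array([x,y])/6
print("hook ring far L,R (z25)",ray(K,C,[q(248,160),q(340,178)],25).round(1), "handle back",ray(K,C,[q(155,518),q(225,528)],36).round(1))
print("bed near L,R",ray(K,C,[g(120,560),g(408,542)],20).round(1),"far",ray(K,C,[g(92,70),g(365,50)],20).round(1))
print("strip",ray(K,C,[g(123,195),g(355,175)],20).round(1))
```

```text
t 0.2 pos [219.2 638.3 218.2] F [-0.8 -0.5 -1.2] op 0.997
[[-2.000e-04  3.248e-01  9.458e-01]
 [-7.000e-04  9.458e-01 -3.248e-01]
 [-1.000e+00 -8.000e-04  0.000e+00]]
hook ring far L,R (z25) [[548.8 303.7  25. ]
 [541.3 268.4  25. ]] handle back [[413.2 329.5  36. ]
 [409.2 303.5  36. ]]
bed near L,R [[429.9  93.9  20. ]
 [436.6 -49.1  20. ]] far [[683.9 109.3  20. ]
 [691.9 -32.5  20. ]]
strip [[616.7  92.9  20. ]
 [625.1 -26.2  20. ]]
```

>>> {"op": "move_arm", "data": {"targets": [[1,0,-1.9,2.6,0,0,0],[1,0,-1.9,2.6,0,0,0],[1,0,-1.9,2.6,0,0,0],[1,0,-1.9,2.6,0,0,0],[1,0,-1.9,2.6,0,0,0],[1,0,-1.9,2.6,0,0,0],[1,0,-1.9,2.6,0,0,0],[1,0,-1.9,2.6,0,0,0],[1,0,-1.9,2.6,0,0,0],[1,0,-1.9,2.6,0,0,0],[1,0,-1.9,2.6,0,0,0],[1,0,-2.5,2.8,0,0,0],[1,0,0,0,0,0,0],[1,0,0,0,0,0,0],[1,0,0,0,0,0,0]]}}

```text
t: 1.5
position: [440.1, 315.2, 218.7]
tcp_rot: [0.26, 1.555, -0.26]
force: [0.0, 0.2, -0.3]
opening: 1.001
```

Run:
```python
from h import *
s,m=state()
im,K,C=cam("wrist"); cv2.imwrite("pics/w1.png",im); np.savez("w1.npz",im=im,K=K,C=C)
```

```text
t 1.5 pos [440.1 315.2 218.7] F [ 0.   0.2 -0.3] op 1.001
[[-1.000e-04  3.254e-01  9.456e-01]
 [ 2.000e-04  9.456e-01 -3.254e-01]
 [-1.000e+00  2.000e-04 -2.000e-04]]
```

View pics/w1.png

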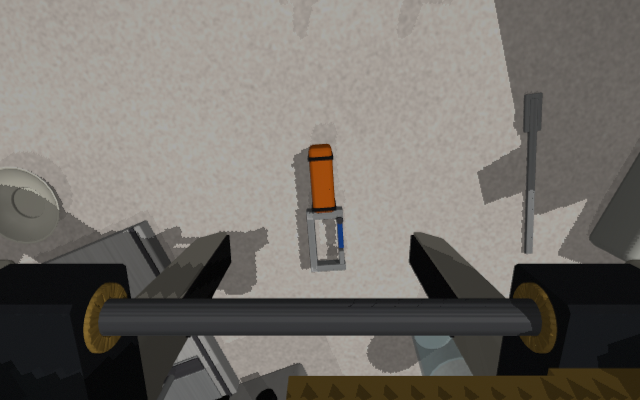

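The wrist view shows the handle from (320,146) to (326,210) and the ring from (307,208) to (345,270), with the blue gate at x≈340.

Run:
```python
from h import *
d=np.load("w1.npz"); im,K,C=d["im"],d["K"],d["C"]
crop(im,280,130,380,280,4,"pics/w1c.png")
print(C[:3,3])
hsv=cv2.cvtColor(im,cv2.COLOR_BGR2HSV)
for nm,lo,hi,z in (("or",(3,150,80),(20,255,255),36),("bl",(105,150,60),(125,255,255),25)):
    m=cv2.inRange(hsv,lo,hi); n,l,st,ce=cv2.connectedComponentsWithStats(m)
    for i in range(1,n):
        if st[i,4]>40:
            pts=np.argwhere(l==i)[:,::-1].astype(np.float32); b=cv2.boxPoints(cv2.minAreaRect(pts)); print(nm,st[i],b.round(1).tolist()); print(ray(K,C,b,z).round(1))
```

```text
[369.06527884 339.20577614 383.76310792]
or [309 144  23  13 254] [[309.0, 144.0], [331.0, 144.0], [331.0, 156.0], [309.0, 156.0]]
[[405.1 315.2  36. ]
 [412.2 336.   36. ]
 [423.7 332.2  36. ]
 [416.4 311.2  36. ]]
or [ 310  160   25   48 1050] [[309.20001220703125, 160.8000030517578], [331.6000061035156, 159.39999389648438], [334.5, 206.5], [312.20001220703125, 207.89999389648438]]
[[421.1 309.8  36. ]
 [427.1 331.7  36. ]
 [475.4 318.8  36. ]
 [469.3 296.1  36. ]]
or [ 83 291  19  62 379] [[83.0, 291.0], [101.0, 291.0], [101.0, 352.0], [83.0, 352.0]]
[[477.7  19.4  36. ]
 [484.3  38.6  36. ]
 [556.9  -0.9  36. ]
 [549.9 -21.1  36. ]]
bl [338 224   6  24 108] [[337.20001220703125, 224.0], [341.79998779296875, 223.8000030517578], [343.1000061035156, 246.89999389648438], [338.6000061035156, 247.1999969482422]]
[[498.9 314.6  25. ]
 [500.2 319.4  25. ]
 [526.8 312.3  25. ]
 [525.5 307.5  25. ]]
```

View pics/w1c.png

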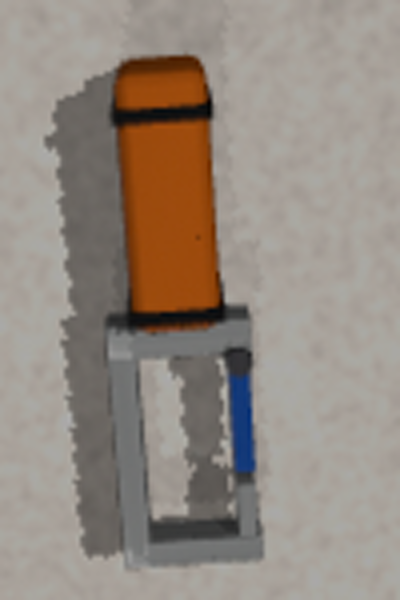

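Run:
```python
from h import *
d=np.load("w1.npz"); im,K,C=d["im"],d["K"],d["C"]
f=lambda x,y:(280+x/4-.4,130+y/4-.4)
P=ray(K,C,[f(176,328),f(162,58)],36); print("handle front/back",P.round(1))
Q=ray(K,C,[f(133,567),f(262,557),f(108,355),f(250,345)],25); print(Q.round(1))
mid=(Q[0]+Q[1])/2; print(mid)
u=mid-P[1]; yaw=np.arctan2(u[1],u[0]); print(np.degrees(yaw), np.hypot(u[0],u[1]))
for y in (-.262,-.27): 
    e=np.array([np.cos(y),np.sin(y)]); print(P[0][:2]-35*e,P[1][:2]+35*e,mid[:2]-108*e)
```

```text
handle front/back [[477.  306.1  36. ]
 [408.8 325.7  36. ]]
[[544.3 270.3  25. ]
 [553.3 306.1  25. ]
 [481.7 285.   25. ]
 [491.6 322.6  25. ]]
[548.7748701 288.2339868  25.       ]
-14.978275074915954 144.92011186622366
[443.19052382 315.19350678] [442.58416533 316.62354329] [444.46049057 316.20737097]
[443.26412841 315.46365849] [442.51056074 316.35339158] [444.68761329 317.04098196]
```

>>> {"op": "move_arm", "data": {"targets": [[1,2.5,0.16,1.3,-0.78,0,0],[1,4,0,0,0,0,0],[1,4,0,0,0,0,0],[1,4,0,0,0,0,0],[1,3,0,0,0,0,0],[1,2,0,0,0,0,0],[1,1,0,0,0,0,0],[1,0.5,0,0,0,0,0],[1,0,0,0,0,0,0],[1,0,0,0,0,0,0]]}}

```text
t: 2.38
position: [453.4, 313.1, 9.9]
tcp_rot: [0.206, 1.56, -0.205]
force: [0.9, -0.1, 0.6]
opening: 0.998
```

Run:
```python
from h import *
s,m=state()
im,K,C=cam("wrist"); cv2.imwrite("pics/w2.png",im); np.savez("w2.npz",im=im,K=K,C=C)
```

```text
t 2.38 pos [453.4 313.1   9.9] F [ 0.9 -0.1  0.6] op 0.998
[[ 1.200e-03  2.592e-01  9.658e-01]
 [ 8.000e-04  9.658e-01 -2.592e-01]
 [-1.000e+00  1.000e-03  1.000e-03]]
```

View pics/w2.png

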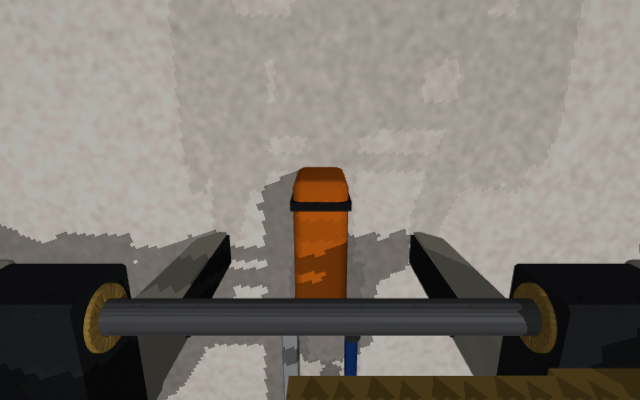

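The handle is centred between the fingers (column 321) and aligned with the tool. I'll lower 2 mm and grip.

>>> {"op": "move_arm", "data": {"targets": [[1,0.2,0,0,0,0,0],[0,0,0,0,0,0,0],[0,0,0,0,0,0,0],[0,0,0,0,0,0,0],[0,0,0,0,0,0,0],[0,0,0,0,0,0,0],[0,0,0,0,0,0,0],[0,0,0,0,0,0,0],[0,0,0,0,0,0,0],[0,0,0,0,0,0,0]]}}

```text
t: 3.27
position: [453.0, 312.4, 6.6]
tcp_rot: [0.206, 1.561, -0.206]
force: [0.2, -0.9, -0.9]
opening: 0.404
```

Run:
```python
from h import *
s,m=state()
```

```text
t 3.27 pos [453.  312.4   6.6] F [ 0.2 -0.9 -0.9] op 0.404
[[-0.      0.2597  0.9657]
 [-0.      0.9657 -0.2597]
 [-1.     -0.     -0.    ]]
```

>>> {"op": "move_arm", "data": {"targets": [[0,0,0,0,0,0,0],[0,0,0,0,0,0,0],[0,0,0,0,0,0,0],[0,-0.2,0,0,0,0,0],[0,-1,0,0,0,0,0],[0,-2.5,0,0,0,0,0],[0,-3.5,0,0,0,0,0],[0,-4,0,0,0,0,0],[0,-3,0,0,0,0,0],[0,-1.2,0,0,0,0,0],[0,0,0,0,0,0,0],[0,0,0,0,0,0,0]]}}

```text
t: 4.27
position: [452.8, 312.2, 159.8]
tcp_rot: [0.206, 1.561, -0.206]
force: [-0.3, -0.2, -4.2]
opening: 0.259
```

Run:
```python
from h import *
s,m=state()
im,K,C=cam("wrist"); cv2.imwrite("pics/w3.png",im); np.savez("w3.npz",im=im,K=K,C=C)
im,K,C=cam("scene"); crop(im,380,150,540,270,5,"pics/s3.png")
```

```text
t 4.27 pos [452.8 312.2 159.8] F [-0.3 -0.2 -4.2] op 0.259
[[-4.000e-04  2.597e-01  9.657e-01]
 [-3.000e-04  9.657e-01 -2.597e-01]
 [-1.000e+00 -3.000e-04 -3.000e-04]]
```

View pics/w3.png

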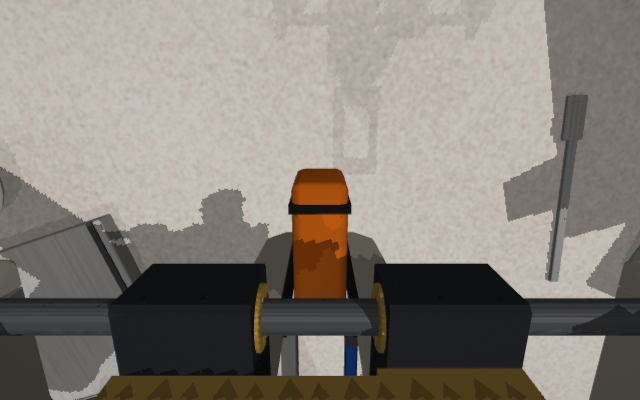

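View pics/s3.png

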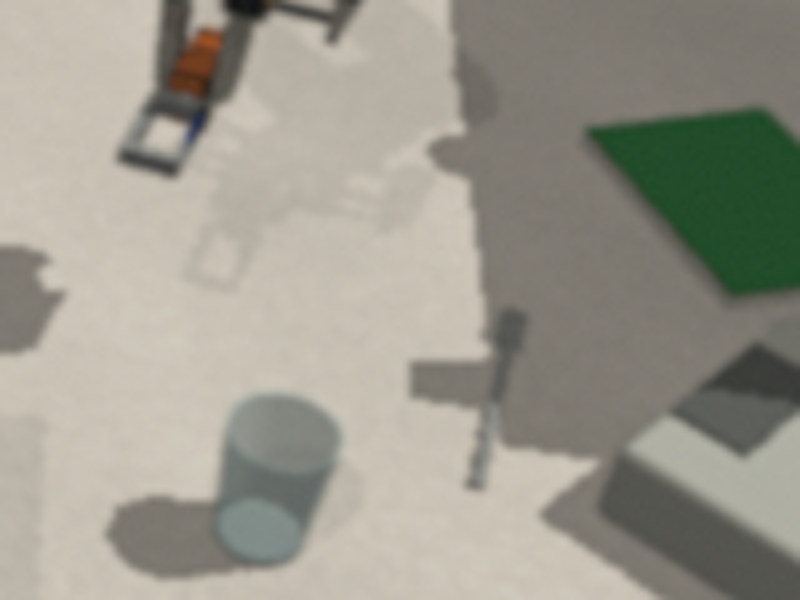

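>>> {"op": "move_arm", "data": {"targets": [[0,0,0,0,-0.92,0,0],[0,0,0,0,-0.92,0,0],[0,0,0,0,-0.92,0,0],[0,0,0,0,-0.94,0,0],[0,0,-2,0.27,0,0,0],[0,0,-3.4,0.27,0,0,0],[0,0,-3.4,0.27,0,0,0],[0,0,-3.4,0.27,0,0,0],[0,0,-3.4,0.27,0,0,0],[0,0,-3.4,0.27,0,0,0],[0,0,-3.4,0.27,0,0,0],[0,0,-3.4,0.27,0,0,0],[0,0,-3.4,0.27,0,0,0],[0,0,-3.4,0.27,0,0,0],[0,0,-3.4,0.27,0,0,0],[0,0,-3.4,0.27,0,0,0],[0,0,-1.5,0,0,0,0],[0,0,0,0,0,0,0],[0,0,0,0,0,0,0],[0,0,0,0,0,0,0]]}}

```text
t: 6.03
position: [509.5, -93.4, 159.3]
tcp_rot: [-0.047, 1.572, 0.048]
force: [-0.1, 1.0, -2.8]
opening: 0.257
```

Run:
```python
from h import *
s,m=state()
im,K,C=cam("wrist"); cv2.imwrite("pics/w4.png",im); np.savez("w4.npz",im=im,K=K,C=C)
im,K,C=cam("top");np.savez("t4.npz",im=im,K=K,C=C)
```

```text
t 6.03 pos [509.5 -93.4 159.3] F [-0.1  1.  -2.8] op 0.257
[[-2.000e-03 -6.010e-02  9.982e-01]
 [ 7.000e-04  9.982e-01  6.010e-02]
 [-1.000e+00  8.000e-04 -2.000e-03]]
```

View pics/w4.png

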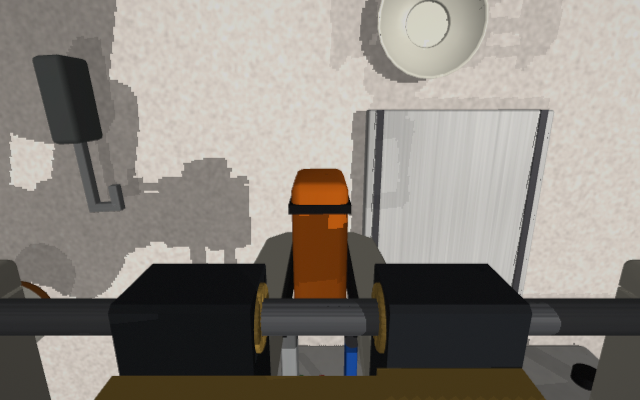

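>>> {"op": "move_arm", "data": {"targets": [[0,0,0,2,0,0,0],[0,0,0,3,0,0,0],[0,0,0,2,0,0,0],[0,0,0,0,0,0,0],[0,0,0,0,0,0,0]]}}

```text
t: 6.55
position: [580.1, -88.7, 159.9]
tcp_rot: [-0.048, 1.571, 0.049]
force: [-0.8, -0.7, -3.3]
opening: 0.257
```

Run:
```python
from h import *
s,m=state()
im,K,C=cam("wrist"); cv2.imwrite("pics/w5.png",im); np.savez("w5.npz",im=im,K=K,C=C)
```

```text
t 6.55 pos [580.1 -88.7 159.9] F [-0.8 -0.7 -3.3] op 0.257
[[-1.300e-03 -6.170e-02  9.981e-01]
 [ 2.000e-04  9.981e-01  6.170e-02]
 [-1.000e+00  3.000e-04 -1.200e-03]]
```

View pics/w5.png

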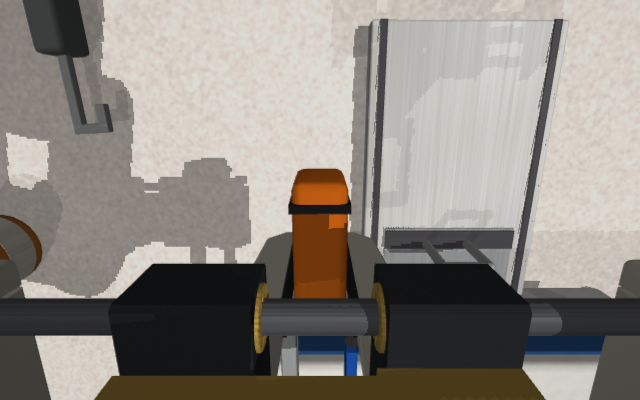

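Run:
```python
from h import *
d=np.load("w5.npz"); im=d["im"]
crop(im,370,215,530,275,5,"pics/w5c.png"); crop(im,340,5,580,45,3,"pics/w5d.png");
```

```text
(no output)
```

View pics/w5c.png

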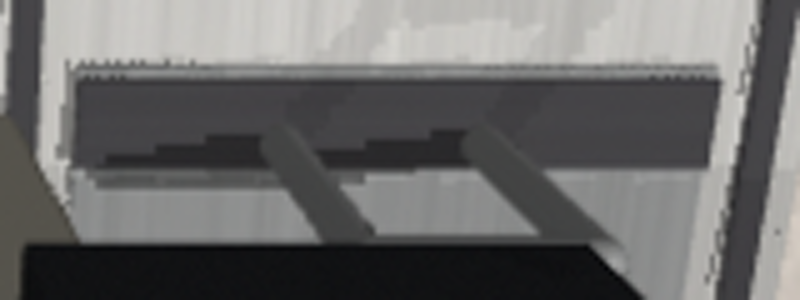

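View pics/w5d.png

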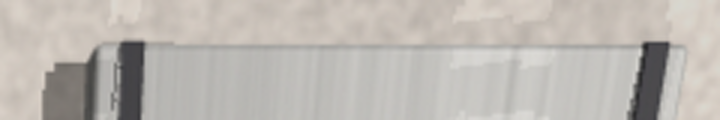

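Run:
```python
from h import *
d=np.load("w5.npz"); K,C=d["K"],d["C"]
f=lambda x,y:(370+x/5-.4,215+y/5-.4); g=lambda x,y:(340+x/3-.33,5+y/3-.33)
S=ray(K,C,[f(72,77),f(722,77),f(76,168),f(710,168)],20);print("strip",S.round(1),S.mean(0).round(1))
L=ray(K,C,[f(279,143),f(482,138)],20);print("legs foot",L.round(1))
N=ray(K,C,[g(95,46),g(688,46)],20);print("bed near corners",N.round(1))
# rails
Rr=ray(K,C,[g(133,46),g(657,46)],20);print(Rr.round(1))
im=d["im"]
def yaw(a,b): v=b-a; return np.degrees(np.arctan2(v[1],v[0]))
print("yaw near edge",yaw(N[1],N[0])+90,"strip",yaw(S[1],S[0])+90,yaw(S[3],S[2])+90)
# long edge points: left (image right) outer bed edge and rails
P=ray(K,C,[(558,20),(514,293),(382,20),(374.5,235)],20);print("rails yaw",yaw(P[0],P[1]),yaw(P[2],P[3]))
yw=np.radians(3.5);c=S.mean(0)
ex=np.array([np.cos(yw),np.sin(yw),0]);ey=np.array([-ex[1],ex[0],0])
print("legs in strip frame",[( (l-c)@ex,(l-c)@ey) for l in L])
n=N.mean(0);print("bed mid near -> strip",(c-n)@ex,(c-n)@ey)
d4=np.load("w4.npz");N4=ray(d4["K"],d4["C"],[(367,110),(552.5,110)],20);print(N4.round(1))
```

```text
strip [[618.  -26.1  20. ]
 [610.5  95.5  20. ]
 [636.4 -23.3  20. ]
 [628.9  97.1  20. ]] [623.4  35.8  20. ]
legs foot [[628.9  14.5  20. ]
 [625.5  52.8  20. ]]
bed near corners [[440.3 -56.1  20. ]
 [430.6 101.9  20. ]]
[[439.7 -45.9  20. ]
 [431.1  93.7  20. ]]
yaw near edge 3.5182040608514455 strip 3.5445024751607406 3.5472116405191088
rails yaw 3.8157628484707233 4.0609124754551775
legs in strip frame [(np.float64(4.1215904963835275), np.float64(-21.573048738452314)), (np.float64(3.0701202773785274), np.float64(16.79604690642117))]
bed mid near -> strip 188.45298237866257 1.3890268327116566
[[439.5 -57.3  20. ]
 [430.  100.6  20. ]]
```

The wrist view shows the eye's two legs in front of the strip, feet near (425,243) and (466,243). That puts the bed yaw at 3.54° and the right leg near (624.7, 14.3). I'll go down to about 25 mm short of it on the right-hand side.

>>> {"op": "move_arm", "data": {"targets": [[0,0,2.6,-0.65,0,0,0],[0,0,2.6,-0.65,0,0,0],[0,2,0,0,0,0,0],[0,3.5,0,0,0,0,0],[0,3,0,0,0,0,0],[0,2,0,0,0,0,0],[0,1.5,0,0,0,0,0],[0,0.5,0,0,0,0,0],[0,0.4,0,0,0,0,0],[0,0,0,0,0,0,0],[0,0,0,0,0,0,0]]}}

```text
t: 7.52
position: [564.1, -38.6, 32.8]
tcp_rot: [-0.047, 1.569, 0.047]
force: [0.5, 0.0, -2.0]
opening: 0.252
```

Run:
```python
from h import *
s,m=state()
im,K,C=cam("wrist"); cv2.imwrite("pics/w6.png",im)
im,K,C=cam("scene"); crop(im,280,160,400,250,6,"pics/s6.png")
```

```text
t 7.52 pos [564.1 -38.6  32.8] F [ 0.5  0.  -2. ] op 0.252
[[ 1.400e-03 -6.010e-02  9.982e-01]
 [-2.000e-04  9.982e-01  6.010e-02]
 [-1.000e+00 -2.000e-04  1.400e-03]]
```

View pics/w6.png

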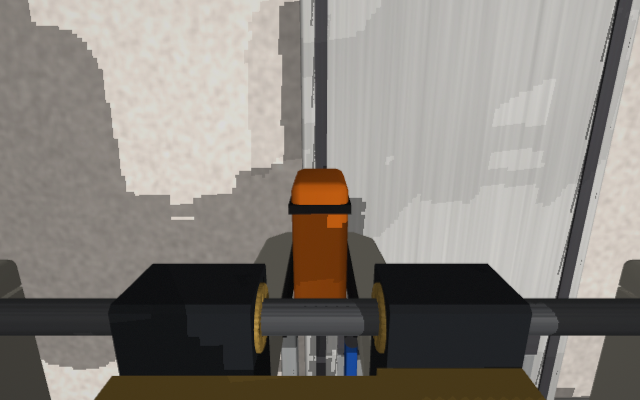

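View pics/s6.png

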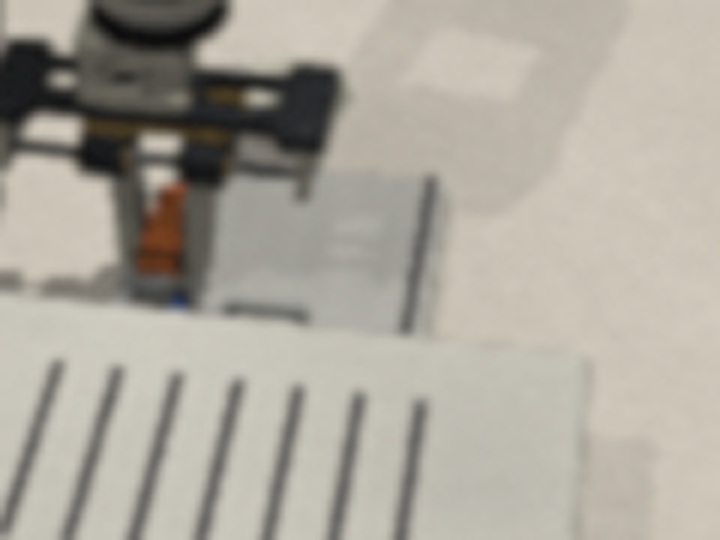

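>>> {"op": "move_arm", "data": {"targets": [[0,0.35,0,0,0,0,0],[0,0,0.6,0,0,0,0],[0,0,0.6,0,0,0,0],[0,0,0,0,0,0,0],[0,0,0,0,0,0,0],[0,0,0,0,0,0,0]]}}

```text
t: 8.12
position: [563.1, -26.5, 28.2]
tcp_rot: [-0.048, 1.57, 0.048]
force: [-0.7, 0.5, -2.7]
opening: 0.257
```

Run:
```python
from h import *
s,m=state()
im,K,C=cam("scene"); print(ray(K,C,[(280+226/6,160+308/6),(280+304/6,160+318/6)],74).round(1))
print(s["force"],s["ft_torque"])
```

```text
t 8.12 pos [563.1 -26.5  28.2] F [-0.7  0.5 -2.7] op 0.257
[[ 1.000e-04 -6.050e-02  9.982e-01]
 [-1.000e-04  9.982e-01  6.050e-02]
 [-1.000e+00 -1.000e-04  1.000e-04]]
[[637.4  16.   74. ]
 [636.4  58.3  74. ]]
[-0.67526344  0.5355422  -2.65128966] [ 0.00871952  0.02982672 -0.00573177]
```

>>> {"op": "move_arm", "data": {"targets": [[0,0,0.3,0,0,0,0],[0,0,0.3,0,0,0,0],[0,0,0,0,0,0,0],[0,0,0,0,0,0,0]]}}

```text
t: 8.5
position: [562.6, -20.5, 28.1]
tcp_rot: [-0.047, 1.57, 0.047]
force: [-0.3, -0.5, -3.5]
opening: 0.253
```

```bash
python3 -c "
from h import *
s=r.read_state();print(s['position'],s['force'],s['ft_torque'])"
```

```text
[562.62970383 -20.45678313  28.14768694] [-0.27326073 -0.50768941 -3.45731406] [ 0.05684201  0.02901531 -0.00370042]
```

>>> {"op": "move_arm", "data": {"targets": [[0,0,0.2,0,0,0,0],[0,0,0,0,0,0,0],[0,0,0,0,0,0,0]]}}

```text
t: 8.75
position: [562.5, -18.6, 28.1]
tcp_rot: [-0.047, 1.57, 0.047]
force: [0.0, 0.8, -4.0]
opening: 0.254
```

```bash
python3 -c "
from h import *
s=r.read_state();print(s['position'],s['force'],s['ft_torque'])"
```

```text
[562.52433774 -18.55473317  28.14405858] [ 0.01329506  0.7589873  -3.97841093] [ 0.03016506  0.01589419 -0.01771506]
```

>>> {"op": "move_arm", "data": {"targets": [[0,0,0.2,0,0,0,0],[0,0,0,0,0,0,0],[0,0,0,0,0,0,0]]}}

```text
t: 9.0
position: [562.4, -16.6, 28.2]
tcp_rot: [-0.047, 1.57, 0.047]
force: [-0.4, 0.3, -4.0]
opening: 0.253
```

```bash
python3 -c "
from h import *
s=r.read_state();print(s['position'],s['force'],s['ft_torque'])"
```

```text
[562.4246673  -16.56563114  28.1680447 ] [-0.39180346  0.3481038  -3.95197046] [-0.01400113  0.04744795  0.00106582]
```

>>> {"op": "move_arm", "data": {"targets": [[0,0,0.2,0,0,0,0],[0,0,0,0,0,0,0],[0,0,0,0,0,0,0]]}}

```text
t: 9.25
position: [562.3, -14.5, 28.1]
tcp_rot: [-0.047, 1.57, 0.047]
force: [1.5, -0.4, -4.1]
opening: 0.257
```

```bash
python3 -c "
from h import *
s=r.read_state();print(s['position'],s['force'],s['ft_torque'])"
```

```text
[562.28058782 -14.52973358  28.13295646] [ 1.54720085 -0.37607768 -4.06259389] [ 0.03769273  0.05567675 -0.02805105]
```

>>> {"op": "move_arm", "data": {"targets": [[0,0,0.15,0,0,0,0],[0,0,0,0,0,0,0],[0,0,0,0,0,0,0]]}}

```text
t: 9.5
position: [562.2, -13.1, 28.1]
tcp_rot: [-0.047, 1.57, 0.047]
force: [0.7, -1.2, -3.2]
opening: 0.257
```

```bash
python3 -c "
from h import *
s=r.read_state();print(s['position'],s['force'],s['ft_torque'])"
```

```text
[562.18935612 -13.07580872  28.13448944] [ 0.7044629  -1.18839267 -3.21224576] [-0.01308293  0.01094882  0.00547047]
```

>>> {"op": "move_arm", "data": {"targets": [[0,0,0.15,0,0,0,0],[0,0,0,0,0,0,0],[0,0,0,0,0,0,0]]}}

```text
t: 9.75
position: [562.1, -11.8, 28.2]
tcp_rot: [-0.048, 1.57, 0.047]
force: [-0.1, -2.8, -2.9]
opening: 0.258
```

```bash
python3 -c "
from h import *
s=r.read_state();print(s['position'],s['force'],s['ft_torque'])"
```

```text
[562.0793871  -11.76834576  28.16403468] [-0.09053172 -2.77118218 -2.91916677] [-0.4651019   0.18082312 -0.15580259]
```

>>> {"op": "move_arm", "data": {"targets": [[0,0,0.15,0,0,0,0],[0,0,0.15,0,0,0,0],[0,0,0,0,0,0,0],[0,0,0,0,0,0,0]]}}

```text
t: 10.08
position: [561.9, -8.6, 28.1]
tcp_rot: [-0.047, 1.57, 0.047]
force: [-2.8, -3.0, -2.8]
opening: 0.256
```

```bash
python3 -c "
from h import *
s=r.read_state();print(s['position'],s['force'],s['ft_torque'])"
```

```text
[561.86064005  -8.59504196  28.13913396] [-2.77109573 -3.00919484 -2.82498811] [-0.48712723  0.40365294 -0.17101342]
```

>>> {"op": "move_arm", "data": {"targets": [[0,0,0.15,0,0,0,0],[0,0,0.15,0,0,0,0],[0,0,0.1,0,0,0,0],[0,0,0,0,0,0,0]]}}

```text
t: 10.42
position: [561.8, -4.5, 28.2]
tcp_rot: [-0.047, 1.57, 0.047]
force: [1.2, -3.6, -3.0]
opening: 0.259
```

```bash
python3 -c "
from h import *
s=r.read_state();print(s['position'],s['force'],s['ft_torque'])"
```

```text
[561.8396015   -4.48913093  28.19878141] [ 1.21248593 -3.64554783 -2.95153803] [-0.59436331  0.07040318 -0.26052072]
```

>>> {"op": "move_arm", "data": {"targets": [[0,0,0.15,0,0,0,0],[0,0,0.15,0,0,0,0],[0,0,0,0,0,0,0]]}}

```text
t: 10.67
position: [561.7, -1.5, 28.2]
tcp_rot: [-0.047, 1.57, 0.047]
force: [0.4, -3.8, -3.8]
opening: 0.257
```

```bash
python3 -c "
from h import *
s=r.read_state();print(s['position'],s['force'],s['ft_torque'])
im,K,C=cam('wrist'); cv2.imwrite('pics/w7.png',im)"
```

```text
[561.65491616  -1.47446052  28.23145533] [ 0.35219384 -3.75824765 -3.83868806] [-0.74627687 -0.1548087  -0.31686264]
```

View pics/w7.png

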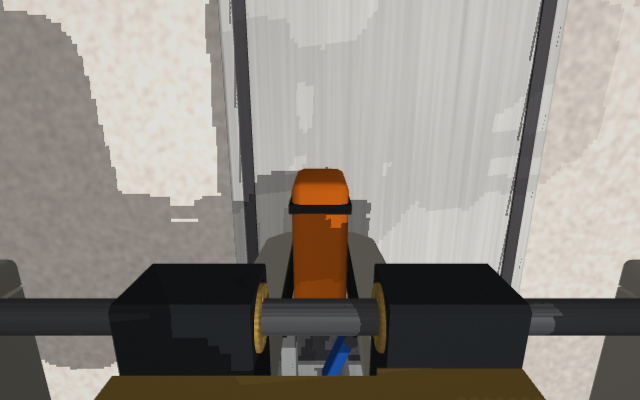

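The blue gate is visibly swung inward, from (350,338) to (328,375). About 3–4 mm more to go.

>>> {"op": "move_arm", "data": {"targets": [[0,0,0.1,0,0,0,0],[0,0,0.1,0,0,0,0],[0,0,0,0,0,0,0],[0,0,0,0,0,0,0]]}}

```text
t: 11.05
position: [561.5, 0.3, 28.2]
tcp_rot: [-0.047, 1.57, 0.047]
force: [1.6, -5.5, -3.2]
opening: 0.254
```

```bash
python3 -c "
from h import *
s=r.read_state();print(s['position'],s['force'],s['ft_torque'])"
```

```text
[5.61451820e+02 2.95602464e-01 2.82297057e+01] [ 1.64279363 -5.54578768 -3.17641178] [-0.79552765 -0.17507793 -0.30322493]
```

>>> {"op": "move_arm", "data": {"targets": [[0,0,0.1,0,0,0,0],[0,0,0,0,0,0,0],[0,0,0,0,0,0,0]]}}

```text
t: 11.3
position: [561.3, 1.3, 28.2]
tcp_rot: [-0.047, 1.57, 0.047]
force: [1.0, -4.9, -2.7]
opening: 0.259
```

```bash
python3 -c "
from h import *
s=r.read_state();print(s['position'],s['force'],s['ft_torque'])"
```

```text
[561.32759864   1.26951048  28.15285746] [ 0.96218343 -4.92268843 -2.66769688] [-0.84452094 -0.10929959 -0.34188573]
```

>>> {"op": "move_arm", "data": {"targets": [[0,0,0.1,0,0,0,0],[0,0,0,0,0,0,0],[0,0,0,0,0,0,0]]}}

```text
t: 11.55
position: [561.2, 2.3, 28.1]
tcp_rot: [-0.047, 1.57, 0.047]
force: [0.6, -4.9, -2.4]
opening: 0.255
```

```bash
python3 -c "
from h import *
s=r.read_state();print(s['position'],s['force'],s['ft_torque'])
im,K,C=cam('wrist'); crop(im,260,160,400,380,3,'pics/w8.png')"
```

```text
[561.23851931   2.29951014  28.13886921] [ 0.56854876 -4.85850801 -2.42736859] [-0.78523594 -0.00429055 -0.31266101]
```

View pics/w8.png

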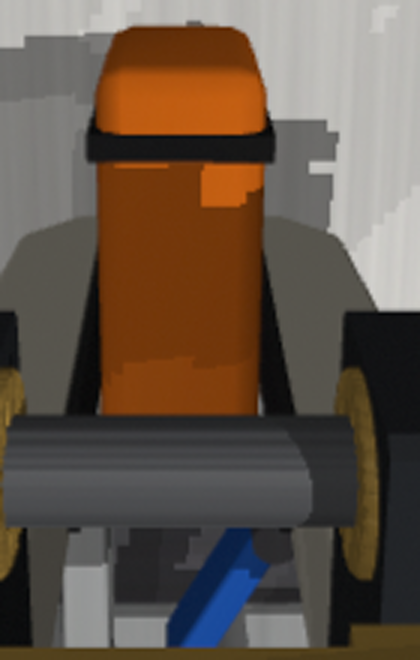

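>>> {"op": "move_arm", "data": {"targets": [[0,0,0.05,0,0,0,0],[0,0,0,-0.2,0,0,0],[0,0,0,-0.2,0,0,0],[0,0,0,0,0,0,0]]}}

```text
t: 11.93
position: [556.8, 2.6, 28.0]
tcp_rot: [-0.047, 1.571, 0.047]
force: [-0.9, -4.1, -2.9]
opening: 0.255
```

```bash
python3 -c "
from h import *
s=r.read_state();print(s['position'],s['force'],s['ft_torque'])"
```

```text
[556.83559133   2.64179317  28.043499  ] [-0.85896472 -4.07631367 -2.90905161] [-0.56268314  0.19085245 -0.22805603]
```

>>> {"op": "move_arm", "data": {"targets": [[0,0,0,-0.2,0,0,0],[0,0,0,-0.2,0,0,0],[0,0,0,0,0,0,0]]}}

```text
t: 12.18
position: [552.8, 2.7, 28.0]
tcp_rot: [-0.047, 1.571, 0.048]
force: [0.3, -0.5, -2.8]
opening: 0.256
```

```bash
python3 -c "
from h import *
s=r.read_state();print(s['position'],s['force'],s['ft_torque'])
im,K,C=cam('wrist'); crop(im,260,160,400,380,3,'pics/w9.png')"
```

```text
[552.77829615   2.6761019   27.99321513] [ 0.32543077 -0.45467732 -2.82195627] [-0.04186909  0.02222326  0.03842702]
```

View pics/w9.png

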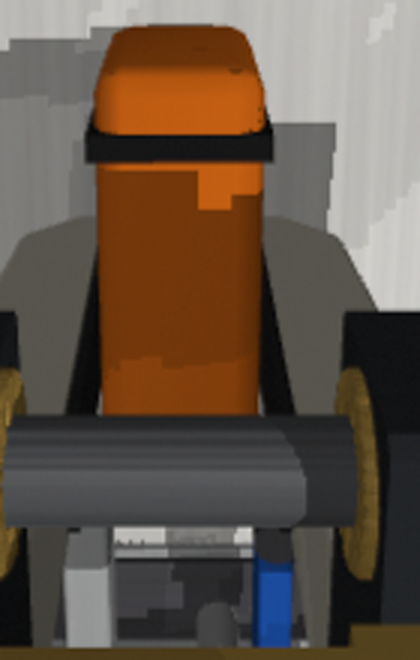

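The gate reads shut again (blue bar vertical at crop column 272), the dark leg shows inside the ring at crop (215,620), and the side force has dropped to zero. I'll centre it and pull back to contact.

>>> {"op": "move_arm", "data": {"targets": [[0,0,0.2,-0.1,0,0,0],[0,0,0.2,-0.1,0,0,0],[0,0,0,-0.2,0,0,0],[0,0,0,-0.2,0,0,0],[0,0,0,-0.2,0,0,0],[0,0,0,0,0,0,0]]}}

```text
t: 12.73
position: [544.7, 5.9, 28.2]
tcp_rot: [-0.047, 1.57, 0.047]
force: [-0.1, 0.3, -2.9]
opening: 0.256
```

```bash
python3 -c "
from h import *
s=r.read_state();print(s['position'],s['force'],s['ft_torque'])"
```

```text
[544.67383799   5.87894587  28.16726355] [-0.09682319  0.33014945 -2.88060542] [0.02606623 0.10524902 0.02234084]
```

>>> {"op": "move_arm", "data": {"targets": [[0,0,0,-0.2,0,0,0],[0,0,0,-0.2,0,0,0],[0,0,0,-0.2,0,0,0],[0,0,0,-0.2,0,0,0],[0,0,0,0,0,0,0]]}}

```text
t: 13.15
position: [536.9, 5.4, 28.2]
tcp_rot: [-0.047, 1.57, 0.047]
force: [1.4, 1.0, -2.9]
opening: 0.255
```

```bash
python3 -c "
from h import *
s=r.read_state();print(s['position'],s['force'],s['ft_torque'])
im,K,C=cam('wrist'); cv2.imwrite('pics/w10.png',im)"
```

```text
[536.87903677   5.36515892  28.23471608] [ 1.35483331  0.99218416 -2.93922076] [-0.01754527 -0.1530884  -0.03400261]
```

View pics/w10.png

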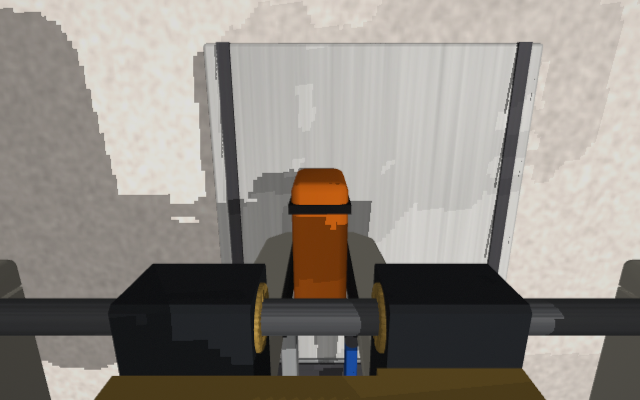

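>>> {"op": "move_arm", "data": {"targets": [[0,0,0,-0.15,0,0,0],[0,0,0,-0.15,0,0,0],[0,0,0,-0.15,0,0,0],[0,0,0,-0.15,0,0,0]]}}

```text
t: 13.53
position: [531.0, 5.0, 28.2]
tcp_rot: [-0.047, 1.57, 0.047]
force: [3.9, -0.3, -3.5]
opening: 0.256
```

```bash
python3 -c "
from h import *
s=r.read_state();print(s['position'],s['force'],s['ft_torque'])"
```

```text
[531.03465127   5.02058136  28.23015548] [ 3.92506865 -0.3344088  -3.50076761] [ 0.08160575 -0.50273752 -0.03669667]
```

>>> {"op": "move_arm", "data": {"targets": [[0,0,0,-0.15,0,0,0],[0,0,0,-0.15,0,0,0],[0,0,0,-0.15,0,0,0],[0,0,0,-0.15,0,0,0]]}}

```text
t: 13.87
position: [524.9, 4.6, 28.2]
tcp_rot: [-0.047, 1.57, 0.047]
force: [3.4, 1.1, -3.5]
opening: 0.256
```

```bash
python3 -c "
from h import *
s=r.read_state();print(s['position'],s['force'],s['ft_torque'])
im,K,C=cam('scene'); crop(im,280,160,400,250,6,'pics/s11.png')
im,K,C=cam('top'); crop(im,270,145,360,245,6,'pics/t11.png')"
```

```text
[524.94047402   4.64404765  28.17435678] [ 3.40564255  1.06757588 -3.53474333] [ 0.0905319  -0.53443333 -0.05592835]
```

View pics/s11.png

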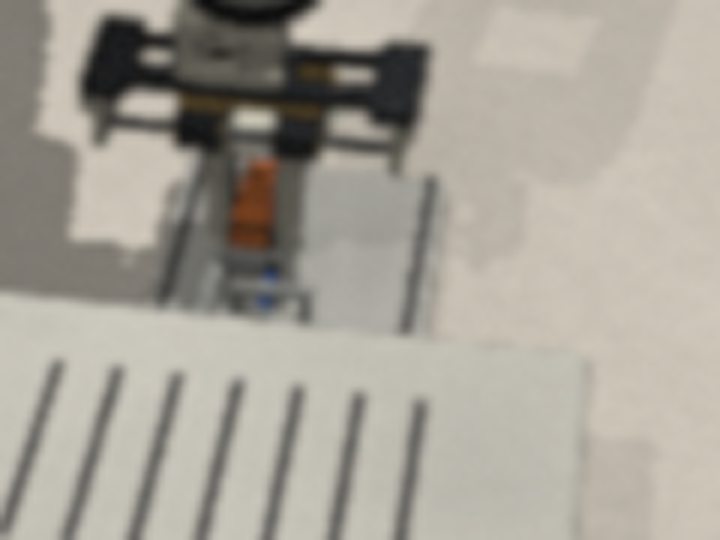

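View pics/t11.png

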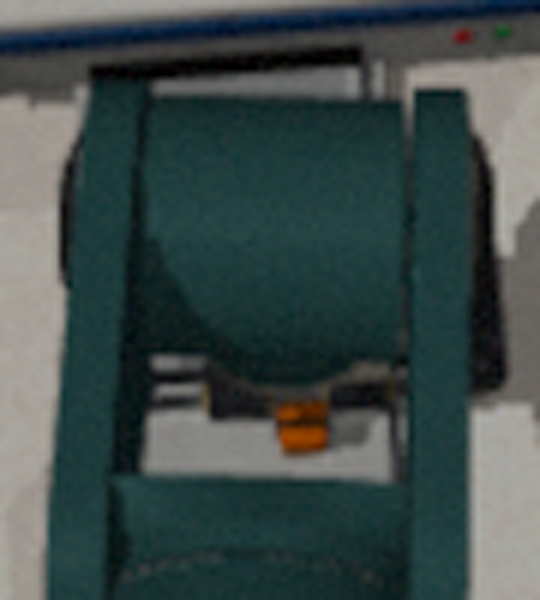

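>>> {"op": "move_arm", "data": {"targets": [[0,0,0,-0.15,0,0,0],[0,0,0,-0.15,0,0,0],[0,0,0,-0.15,0,0,0],[0,0,0,-0.15,0,0,0],[0,0,0,-0.15,0,0,0],[0,0,0,-0.15,0,0,0],[0,0,0,-0.15,0,0,0],[0,0,0,-0.15,0,0,0],[0,0,0,-0.15,0,0,0],[0,0,0,-0.15,0,0,0],[0,0,0,-0.15,0,0,0],[0,0,0,-0.15,0,0,0],[0,0,0,-0.15,0,0,0],[0,0,0,-0.15,0,0,0],[0,0,0,-0.15,0,0,0],[0,0,0,-0.15,0,0,0],[0,0,0,-0.1,0,0,0]]}}

```text
t: 15.38
position: [499.9, 3.1, 28.1]
tcp_rot: [-0.047, 1.57, 0.047]
force: [3.1, 0.7, -3.7]
opening: 0.257
```

```bash
python3 -c "
from h import *
s=r.read_state();print(s['position'],s['force'],s['ft_torque'])
im,K,C=cam('wrist'); cv2.imwrite('pics/w12.png',im)
im,K,C=cam('scene'); crop(im,280,160,400,250,6,'pics/s12.png')"
```

```text
[499.93165687   3.1479576   28.13695888] [ 3.05557678  0.67152632 -3.66727647] [ 0.01638398 -0.529799   -0.02232417]
```

View pics/s12.png

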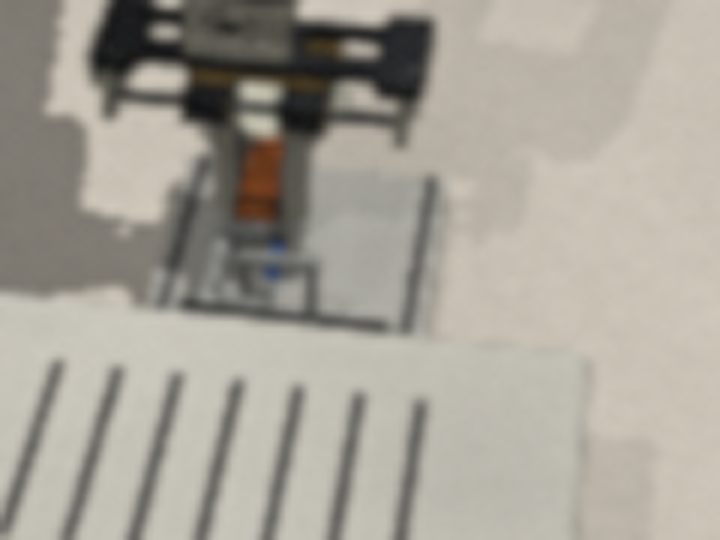

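>>> {"op": "move_arm", "data": {"targets": [[0,0,0,-0.1,0,0,0],[0,0,0,-0.1,0,0,0],[0,0,0,-0.1,0,0,0],[0,0,0,-0.1,0,0,0],[0,0,0,-0.1,0,0,0]]}}

```text
t: 15.9
position: [495.0, 2.9, 28.1]
tcp_rot: [-0.047, 1.57, 0.047]
force: [4.4, -0.8, -3.2]
opening: 0.256
```

>>> {"op": "move_arm", "data": {"targets": [[0,0,0,-0.05,0,0,0],[0,0,0,-0.05,0,0,0],[0,0,0,0,0,0,0]]}}

```text
t: 16.15
position: [494.0, 2.8, 28.2]
tcp_rot: [-0.047, 1.57, 0.047]
force: [2.7, -0.3, -3.1]
opening: 0.254
```

>>> {"op": "move_arm", "data": {"targets": [[0,0,0,-0.05,0,0,0],[0,0,0,-0.05,0,0,0]]}}

```text
t: 16.32
position: [493.1, 2.8, 28.2]
tcp_rot: [-0.047, 1.57, 0.047]
force: [3.5, -0.0, -3.9]
opening: 0.258
```

>>> {"op": "move_arm", "data": {"targets": [[0,0,0,-0.05,0,0,0],[0,0,0,-0.05,0,0,0]]}}

```text
t: 16.48
position: [492.1, 2.7, 28.1]
tcp_rot: [-0.047, 1.57, 0.047]
force: [3.8, -0.4, -3.9]
opening: 0.256
```

>>> {"op": "move_arm", "data": {"targets": [[0,0,0,-0.05,0,0,0],[0,0,0,-0.05,0,0,0]]}}

```text
t: 16.65
position: [491.1, 2.6, 28.2]
tcp_rot: [-0.047, 1.57, 0.047]
force: [4.1, 0.1, -4.1]
opening: 0.256
```

>>> {"op": "move_arm", "data": {"targets": [[0,0,0,-0.05,0,0,0],[0,0,0,-0.05,0,0,0]]}}

```text
t: 16.82
position: [490.1, 2.6, 28.2]
tcp_rot: [-0.047, 1.57, 0.047]
force: [4.1, -0.4, -3.9]
opening: 0.257
```

>>> {"op": "move_arm", "data": {"targets": [[0,0,0,-0.05,0,0,0],[0,0,0,-0.05,0,0,0]]}}

```text
t: 16.98
position: [489.1, 2.5, 28.1]
tcp_rot: [-0.047, 1.57, 0.047]
force: [3.2, -0.0, -3.0]
opening: 0.256
```

>>> {"op": "move_arm", "data": {"targets": [[0,0,0,-0.05,0,0,0],[0,0,0,-0.05,0,0,0]]}}

```text
t: 17.15
position: [488.1, 2.4, 28.1]
tcp_rot: [-0.047, 1.57, 0.047]
force: [4.4, 0.7, -3.4]
opening: 0.255
```

>>> {"op": "move_arm", "data": {"targets": [[0,0,0,-0.05,0,0,0],[0,0,0,-0.05,0,0,0]]}}

```text
t: 17.32
position: [487.2, 2.4, 28.2]
tcp_rot: [-0.047, 1.57, 0.047]
force: [7.1, 0.3, -4.1]
opening: 0.258
```

>>> {"op": "move_arm", "data": {"targets": [[0,0,0,-0.03,0,0,0],[0,0,0,0,0,0,0]]}}

```text
t: 17.48
position: [487.2, 2.4, 28.3]
tcp_rot: [-0.047, 1.569, 0.047]
force: [7.4, -0.2, -6.4]
opening: 0.255
```

>>> {"op": "move_arm", "data": {"targets": [[0,0,0,-0.03,0,0,0],[0,0,0,0,0,0,0],[0,0,0,0,0,0,0]]}}

```text
t: 17.73
position: [487.1, 2.4, 28.3]
tcp_rot: [-0.047, 1.569, 0.047]
force: [10.1, -0.3, -5.7]
opening: 0.256
```

```bash
python3 -c "
from h import *
s=r.read_state();print(s['position'],s['force'],s['ft_torque'])
im,K,C=cam('wrist'); cv2.imwrite('pics/w13.png',im)
im,K,C=cam('scene'); crop(im,280,150,400,240,6,'pics/s13.png')"
```

```text
[487.14746198   2.4037789   28.31864748] [10.12957237 -0.34511119 -5.69543999] [ 0.10470049 -1.42712599 -0.05266835]
```

View pics/w13.png

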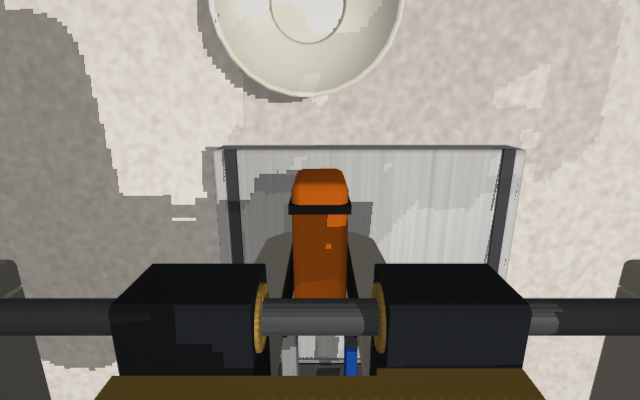

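View pics/s13.png

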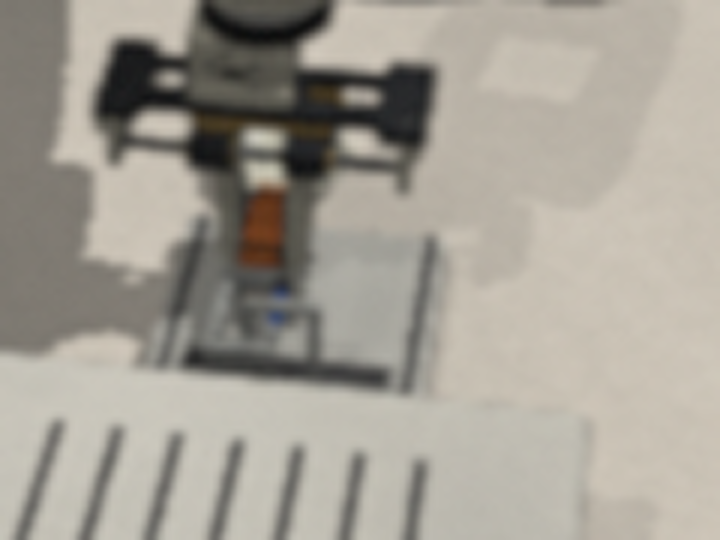

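At the stop, the force rose to 10 N with no movement. Now I'll relax 1 mm and set the handle down on the bed.

>>> {"op": "move_arm", "data": {"targets": [[0,0,0,0.12,0,0,0],[0,0.05,0,0,0,0,0],[0,0.05,0,0,0,0,0],[0,0,0,0,0,0,0],[0,0,0,0,0,0,0]]}}

```text
t: 18.25
position: [487.5, 2.4, 27.0]
tcp_rot: [-0.047, 1.571, 0.047]
force: [0.0, 0.3, -3.1]
opening: 0.26
```

>>> {"op": "move_arm", "data": {"targets": [[0,0.04,0,0,0,0,0],[0,0,0,0,0,0,0],[0,0,0,0,0,0,0]]}}

```text
t: 18.5
position: [487.6, 2.4, 26.7]
tcp_rot: [-0.047, 1.57, 0.047]
force: [0.5, -0.5, -2.8]
opening: 0.257
```

>>> {"op": "move_arm", "data": {"targets": [[0,0.05,0,0,0,0,0],[0,0,0,0,0,0,0],[0,0,0,0,0,0,0]]}}

```text
t: 18.75
position: [487.7, 2.4, 26.6]
tcp_rot: [-0.047, 1.57, 0.047]
force: [-5.2, -0.1, 5.4]
opening: 0.257
```

>>> {"op": "move_arm", "data": {"targets": [[0.6,0,0,0,0,0,0],[0.6,0,0,0,0,0,0],[0.6,0,0,0,0,0,0],[0.6,0,0,0,0,0,0],[0.6,0,0,0,0,0,0],[0.6,0,0,0,0,0,0],[0.6,0,0,0,0,0,0],[0.6,0,0,0,0,0,0]]}}

```text
t: 19.42
position: [487.7, 2.4, 26.2]
tcp_rot: [-0.047, 1.57, 0.047]
force: [0.6, 0.8, 0.9]
opening: 0.599
```

```bash
python3 -c "
from h import *
s=r.read_state();print(s['position'],s['force'],s['ft_torque'])
im,K,C=cam('wrist'); cv2.imwrite('pics/w14.png',im)"
```

```text
[487.7346864    2.42680383  26.23650623] [0.62597581 0.77615672 0.91116485] [ 0.09783315 -0.02151043 -0.05818819]
```

View pics/w14.png

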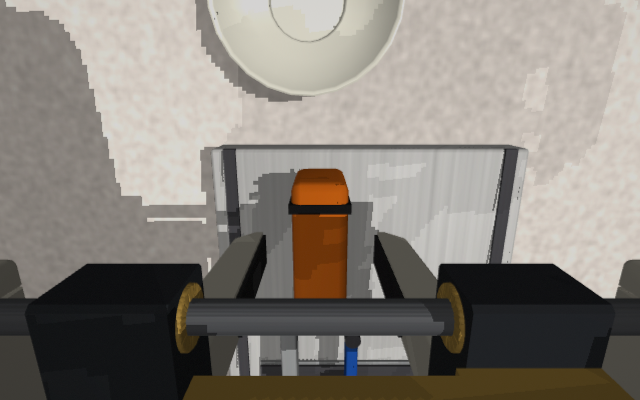

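Released, with the handle lying straight at columns 293–347 and the fingers clear of it. I'll lift away.

>>> {"op": "move_arm", "data": {"targets": [[0.6,-0.5,0,0,0,0,0],[0.6,-1.5,0,0,0,0,0],[0.6,-3,0,0,0,0,0],[0.6,-4,0,0,0,0,0],[0.6,-4,0,0,0,0,0],[0.6,-4,0,0,0,0,0],[0.6,-3,0,0,0,0,0],[0.6,0,0,-1,0,0,0],[0.6,0,0,0,0,0,0],[0.6,0,0,0,0,0,0]]}}

```text
t: 20.3
position: [477.5, 1.8, 225.8]
tcp_rot: [-0.047, 1.57, 0.047]
force: [0.5, 0.3, -0.9]
opening: 0.601
```

```bash
python3 -c "
from h import *
s,m=state()
im,K,C=cam('wrist'); cv2.imwrite('pics/w15.png',im); np.savez('w15.npz',im=im,K=K,C=C)
im,K,C=cam('scene'); crop(im,280,150,400,240,6,'pics/s15.png')"
```

```text
t 20.3 pos [477.5   1.8 225.8] F [ 0.5  0.3 -0.9] op 0.601
[[-1.000e-04 -6.000e-02  9.982e-01]
 [-0.000e+00  9.982e-01  6.000e-02]
 [-1.000e+00 -0.000e+00 -1.000e-04]]
```

View pics/w15.png

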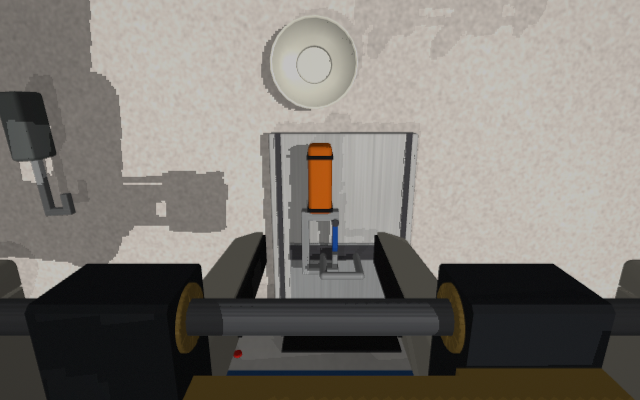

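View pics/s15.png

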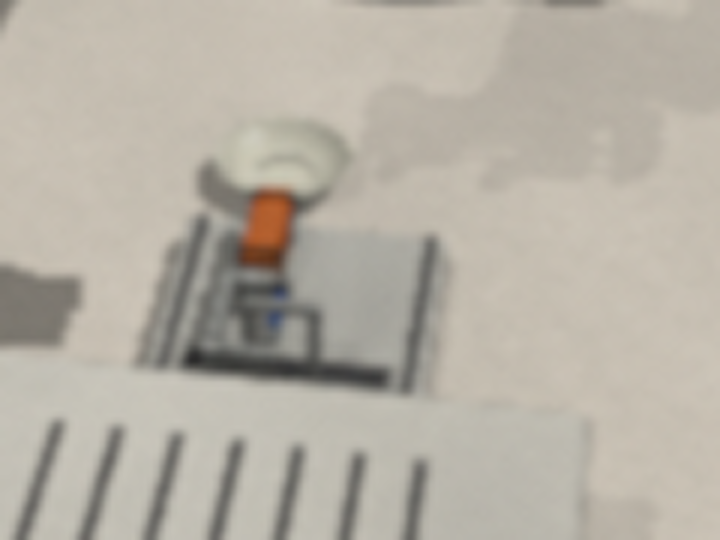

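```bash
python3 -c "
from h import *
d=np.load('w15.npz'); im,K,C=d['im'],d['K'],d['C']
crop(im,270,200,400,300,6,'pics/w15c.png')
print(ray(K,C,[(265,133),(417,132)],20).round(1))"
```

```text
[[438.8 -58.8  20. ]
 [428.2 101.5  20. ]]
```

View pics/w15c.png

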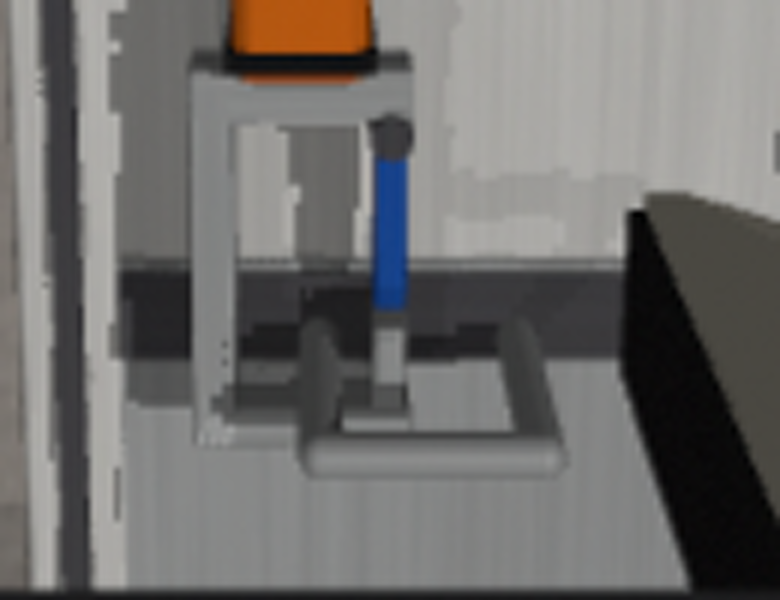

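The close-up shows the right leg inside the ring's end at crop (318,340), the blue gate straight and shut against the nose, and the left leg outside. I'll check the slide travel and then hand in.

```bash
python3 -c "
from h import *
d=np.load('w15.npz'); K,C=d['K'],d['C']
f=lambda x,y:(270+x/6-.4,200+y/6-.4)
n=ray(K,C,[(265,133),(417,132)],20).mean(0)
S=ray(K,C,[f(120,265),f(120,360),f(622,263),f(622,358)],20);c=S.mean(0)
ex=np.array([.9981,.0617,0]);ey=np.array([-.0617,.9981,0]);print('strip from near edge',(c-n)@ex,'was 188.5; moved',188.5-(c-n)@ex)
P=ray(K,C,[(320,144),(320.5,211.5)],36+20);print('handle yaw ends',P.round(1))
o=P.mean(0);leg=c-19*ey
print('nominal leg in hook', (leg-o)@ex,(leg-o)@ey)
s=r.read_state();print(s['t'])
r.sign_off()"
```

```text
strip from near edge 136.52434734641207 was 188.5; moved 51.97565265358793
handle yaw ends [[ 4.426e+02 -3.000e-01  5.600e+01]
 [ 5.107e+02  4.300e+00  5.600e+01]]
nominal leg in hook 94.66146617396623 -6.146162415856567
20.4
the job is handed in; nothing more can be done
```

The hook is clipped onto the right-hand leg of the eye, the slide is out against its stop, and the handle is lying released on the bed. I handed the job in at 20.4 s of the 51 s allowed.

**What I did:**
- I gripped the handle near x = 10 and found the right leg by touch, with first contact at about 2.8 N.
- I pressed the gate in by roughly 15 mm at no more than about 5.5 N.
- I drew back so the gate sprang shut and the side force fell to zero, then pulled the slide at about 4 N.
- At the stop the force rose to 10 N with no further movement, so I relaxed about 1 mm, set the handle down, opened the gripper and lifted clear.

**Last checks:**
- **Clip:** the close-up shows the right leg inside the ring's end with the gate straight and shut. The nominal leg works out at about 95 mm ahead of the hook's origin and 6 mm to the side, both within limits.
- **Slide:** the camera puts its travel at about 52 mm from where it started, and the arm's pull adds up to about 50 mm. The start position (0 to 15 mm) was never measured, so "fully out" rests on the hard stop I felt, not on a reading of 60 mm.
- **Set-down:** as the handle touched the bed, the tool briefly read about 5 N up and 5 N sideways. It was lying straight afterwards.
- **Other things on the bench:** nothing was touched as far as I could tell from the forces and pictures. I did not measure their positions again at the end.

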